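# Put the mounted specimens away in their dishes

### The job

Put away the four mounted metal specimens (the low dark discs with bright metal set in the top): lay each one flat, polished face still up, inside the round aluminium dish that fits its size, one specimen to a dish (the two small specimens and the two small dishes are interchangeable). Leave the steel die plug and the taller black can standing where they are.

Things in the scene. Friction and masses are not known exactly. Their poses are not given: they have to be found in the camera images.
- small_a_centre (a point): mounted specimen, small, dark, with a bright crescent in its top: an upright disc 30 mm across and 18 mm high, lying loose on the bench, polished face up. This point is its centre, 9 mm above its underside; z is its axis, up. Grasp it round the rim
- small_b_centre (a point): mounted specimen, small, dark, with a bright round spot in its top: an upright disc 30 mm across and 17 mm high, lying loose on the bench, polished face up. This point is its centre, 8.5 mm above its underside; z is its axis, up. Grasp it round the rim
- medium_centre (a point): mounted specimen, medium, black, with one bright square in its top: an upright disc 40 mm across and 20 mm high, lying loose on the bench, polished face up. This point is its centre, 10 mm above its underside; z is its axis, up. Grasp it round the rim
- large_centre (a point): mounted specimen, large, black, with two bright parallel bars in its top: an upright disc 50 mm across and 22 mm high, lying loose on the bench, polished face up. This point is its centre, 11 mm above its underside; z is its axis, up. Grasp it round the rim
- dish_small_a: round open aluminium storage dish with a cork floor pad, fixed to the bench, 42 mm across inside and 50 mm outside; its floor is 4 mm and its rim 9 mm above the bench. It fits a small (30 mm) specimen (there are two such dishes, alike; either specimen may go in either). Origin: centre of its underside, on the bench; z up
- dish_small_b: round open aluminium storage dish with a cork floor pad, fixed to the bench, 42 mm across inside and 50 mm outside; its floor is 4 mm and its rim 9 mm above the bench. It fits a small (30 mm) specimen (there are two such dishes, alike; either specimen may go in either). Origin: centre of its underside, on the bench; z up
- dish_medium: round open aluminium storage dish with a cork floor pad, fixed to the bench, 52 mm across inside and 60 mm outside; its floor is 4 mm and its rim 9 mm above the bench. It fits the medium (40 mm) specimen. Origin: centre of its underside, on the bench; z up
- dish_large: round open aluminium storage dish with a cork floor pad, fixed to the bench, 62 mm across inside and 70 mm outside; its floor is 4 mm and its rim 9 mm above the bench. It fits the large (50 mm) specimen. Origin: centre of its underside, on the bench; z up
- die_plug_centre (a point): bare steel die plug, a plain cylinder 29 mm across and 30 mm high, loose, standing among the specimens; not a specimen, to be left alone. This point is its centre, 15 mm above its underside. (Round the work, not listed: a 0.39 m high press and a 0.33 m high microscope to its right, at y below 0.09 m, and the upright bars of a window guard at y = 0.40 m to its left; swing in over the press and microscope from above.)
- lens_can_centre (a point): black lens can with a lid, a plain cylinder 40 mm across and 52 mm high, loose, standing among the specimens; not a specimen, to be left alone. This point is its centre, 26 mm above its underside
Not all that is in view belongs to the job. Leave any blue, green or purple look-alike of the part that bears small_b_centre alone.

How it is judged:
At the end, for the whole second after the job is handed in: Each specimen lies flat (0.12 rad), face up, on the floor (3 mm) of the dish of its size, within 9 mm of its centre, the two small ones either way round; all released and at rest; die plug and lens can within 15 mm of where they stood and never tipped or moved 30 mm (((horizontal distance between small_a_centre and dish_small_a below 0.009 m and z of small_a_centre in the frame of dish_small_a between 0.01 and 0.016 m and angle between each of small_a_centre, small_b_centre's own z axis and vertical below 0.12 rad and horizontal distance between small_b_centre and dish_small_b below 0.009 m and z of small_b_centre in the frame of dish_small_b between 0.0095 and 0.0155 m) or (horizontal distance between small_a_centre and dish_small_b below 0.009 m and z of small_a_centre in the frame of dish_small_b between 0.01 and 0.016 m and angle between each of small_a_centre, small_b_centre's own z axis and vertical below 0.12 rad and horizontal distance between small_b_centre and dish_small_a below 0.009 m and z of small_b_centre in the frame of dish_small_a between 0.0095 and 0.0155 m)) and horizontal distance between medium_centre and dish_medium below 0.009 m and z of medium_centre in the frame of dish_medium between 0.011 and 0.017 m and angle between each of medium_centre, large_centre's own z axis and vertical below 0.12 rad and horizontal distance between large_centre and dish_large below 0.009 m and z of large_centre in the frame of dish_large between 0.012 and 0.018 m and linear speed of each of small_a, small_b, medium, large below 0.02 m/s and distance of each of die_plug_centre, lens_can_centre from where it was at the start of the episode below 0.015 m); the robot touches nothing.
It fails at once if the die plug was pushed or carried away (more than 30 mm) or knocked over (distance of die_plug_centre from where it was at the start of the episode above 0.03 m or angle between die_plug_centre's own z axis and vertical above 0.6 rad).
It fails at once if the lens can was pushed or carried away (more than 30 mm) or knocked over (distance of lens_can_centre from where it was at the start of the episode above 0.03 m or angle between lens_can_centre's own z axis and vertical above 0.6 rad).
It also fails if it takes over 96 s, if anything falls off the work surface, if the arm or the gripper's body presses on something with over 40 N, if the wrist force passes 120 N, or if a joint passes its speed limit or range.

### The arm

A 6-joint arm with a two-finger parallel gripper is mounted at the origin on the work surface; the furniture and walls round the work are solid. World frame = base frame: x ahead of the robot, y to its left, z up, the work surface at z = 0. Lengths are in m, angles in rad, forces in N, time in s.
With the tool pointing down it reaches from about 0.275 to 0.875 m from the base axis. Payload 12.5 kg.
Tool frame: the origin (TCP) lies midway between the tips of the shut fingers; the grasp point (between the pads) lies 19 mm behind it; z points along the fingers, y is the line along which they close (so a half turn about z gives the same grasp; the last joint's range is limited). The gripper opens to 85 mm and grips with 20 to 120 N. Pads are 22 mm wide; open, the fingers measure 114 mm over their backs; the gripper's body (76 mm by 85 mm) begins 54 mm behind the grasp point. The pads swing forward as they close: fully open they stand 13 mm farther back than shut.
Start: joints at [-0.777, 0.351, 1.652, -0, 1.139, -0.085], TCP at [0.423, -0.351, 0.231] pointing down, gripper open.
Joint ranges: [-2.75, 2.75], [-0.79, 2.1], [0.01, 2.65], [-1.57, 4.71], [0.07, 3.14], [-2.87, 2.87]. Speed limits (rad/s): [2.22, 2.22, 2.79, 3.14, 3.14, 3.14].

### API

Orientations are given as a unit quaternion [w, x, y, z].
In Python, from station import sensors, get_image, order, finder gives the robot as it stands.
- The arm moves only by the tool play_rows, never from a script. Its arguments are lists of equal length, an entry for each row: "travel": the shift along the tool's x, y, z in m, a list of three; "twist": the turn about the tool's z in degrees. In form: {"travel": [[x, y, z], ...], "twist": [twist, ...]}. A call has 1 to 20 rows; each row shifts and turns the commanded pose from where the row before left it, along the tool's axes as they then stand; what a row does not reach is not made up. A row lasts 1/12 s, in which the tool goes at most 41.7 mm and 7.16 degrees, less where a joint would pass 70% of its speed; a pose out of reach is approached as far as the arm can. A call with a gripper value outside its range is refused whole. "gripper" is the gripper command: -1 is fully open, 1 is shut, values between are in proportion, set as the call begins (left out, the last holds). The fingers move at their own pace and stop on an object; the grip force is fixed at half the most. Time passes only in rows, so rows that do not move let the fingers close. It gives the time, the measured TCP pose, the force, the opening and the grip force at its end, in the units of the state.
- sensors.sense(): the state, without advancing time (a new reading comes with each control period).
- get_image(name): name is "side" or "top" or "wrist"; returns a dict with "image" (400x640x3 uint8, red, green, blue), "depth" (400x640 float32, m along the optical axis (not along the pixel's ray), 0 where there is no reading), "fovy" (degrees; the focal length in pixels is half the picture's height over the tangent of half this angle, whatever the lens; pixels are square), "cx", "cy" (the principal point, pixels), "dist_coeffs" ([k1, k2, p1, p2, k3] as OpenCV has them; the pictures are not rectified), "rvec" (rotation vector, rad) and "tvec" (3), from world to camera coordinates, as OpenCV has them. Camera axes: x right, y down, z forward; pixel columns grow to the right and rows downward; lengths in m; the calibration is good to about 2 mm. A picture is of the moment at which its call begins.
- order.job_done(): hands the job in; it is judged then, once.
Trained networks look in a picture, given as the dict that the camera call returned (one of the last four; its "shot" number tells which), for a name from the list of things; names that differ only in an ending like _2 or _b are one class to them, and where a whole thing is asked for, a point or a joint stands for the part that bears it (a point fixed in the world has none). Each returns a list of dicts, best first, with "p" (0 to 1); they miss things now and then, are a little off and sometimes report something else, mostly with a low value. They report only what shows in the picture. A call takes as long as a camera call. They do not tell look-alikes from the thing itself.
- finder.spot_in(picture, target): "bbox" ([left, top, right, bottom] in pixels, round what is visible of it).
- finder.spot_point(picture, target): "location" ([column, row] in pixels: a listed point, or the origin of a listed thing).
The state is a dict: "t": time; "joint_positions": joint angles; "joint_velocities": joint speeds; "joint_torque": joint torques, N m; "tool_pos": TCP position; "tcp_rot": TCP orientation; "force": force on the tool from outside, world axes, zero at the start; "wrist_torque": the same for the moment, N m; "opening": finger opening in m; "gripper_force": force on a finger pad.
Only numpy, scipy, OpenCV 4.12 (cv2) and the standard library are available. Lean on these libraries where they do the work, as an engineer would, in place of code of your own. Each camera call takes 0.05 s, during which the arm holds its last target. There are 200 camera calls.

## Working session

There is one attempt and no reset: what is moved stays moved. The work goes in short steps, Python scripts to look and compute and a tool call to move; the robot and the scene stay as the last step left them, time stands still between calls to the robot, and variables do not carry over. Pictures are saved under pics/ and viewed, at most 16 in all, crops included, and the job is handed in when it is done.

Besides the shell and the picture viewer there is one more tool, called as name(argument=value, ...) on one line, values as JSON. play_rows: Moves the arm, as the interface text tells. Its arguments: {"type":"object","properties":{"travel":{"type":"array","items":{"type":"array","items":{"type":"number"}}},"twist":{"type":"array","items":{"type":"number"}},"gripper":{"type":"number"}},"required":["travel","twist"]}

```bash
mkdir -p pics; cat > h.py <<'E'
import numpy as np, cv2
from station import sensors,get_image,order,finder
def K(p):
    f=200/np.tan(np.radians(p["fovy"])/2); return np.array([[f,0,p["cx"]],[0,f,p["cy"]],[0,0,1.]])
def ray(p,uv):
    R=cv2.Rodrigues(np.array(p["rvec"],float))[0]; t=np.array(p["tvec"],float).ravel()
    n=cv2.undistortPoints(np.array([[uv]],float),K(p),np.array(p["dist_coeffs"],float))[0,0]
    return -R.T@t, R.T@np.array([n[0],n[1],1.]), R,t
def at_z(p,uv,z):
    c,d,_,_=ray(p,uv); return c+d*(z-c[2])/d[2]
def save(p,n,box=None,s=1):
    im=p["image"][:,:,::-1]
    if box: im=im[box[1]:box[3],box[0]:box[2]]
    cv2.imwrite("pics/"+n,cv2.resize(im,None,fx=s,fy=s,interpolation=cv2.INTER_CUBIC))
E
python3 - <<'E'
from h import *
T=dict(small_a_centre=.009,small_b_centre=.0085,medium_centre=.01,large_centre=.011,dish_small_a=0,dish_medium=0,dish_large=0,die_plug_centre=.015,lens_can_centre=.026)
for cam in("top","side"):
    p=get_image(cam); save(p,cam+"0.png")
    print(cam,ray(p,(320,200))[0].round(3))
    for n,z in T.items():
        for r in finder.spot_point(p,n):
            if r["p"]>.15: print(n,round(r["p"],2),np.round(r["location"]),at_z(p,r["location"],z)[:2].round(3))
print(sensors.sense())
E
```

```text
top [0.387 0.222 0.878]
small_a_centre 0.7 [339. 140.] [0.646 0.173]
small_b_centre 0.71 [396. 232.] [0.479 0.067]
small_b_centre 0.68 [246. 180.] [0.566 0.341]
small_b_centre 0.67 [240. 239.] [0.458 0.345]
small_b_centre 0.48 [286. 194.] [0.541 0.267]
medium_centre 0.84 [283. 301.] [0.351 0.265]
large_centre 0.92 [286. 244.] [0.451 0.262]
large_centre 0.51 [337. 140.] [0.645 0.176]
dish_small_a 0.97 [289. 140.] [0.646 0.265]
dish_small_a 0.92 [333. 235.] [0.47  0.179]
dish_medium 0.94 [339. 280.] [0.39  0.167]
dish_large 0.69 [336. 192.] [0.55  0.176]
die_plug_centre 0.54 [338. 280.] [0.389 0.169]
die_plug_centre 0.49 [324. 321.] [0.319 0.192]
lens_can_centre 0.67 [336.  96.] [0.725 0.18 ]
side [ 0.748 -0.246  0.767]
small_a_centre 0.64 [367. 247.] [0.637 0.169]
small_b_centre 0.69 [347. 196.] [0.538 0.272]
small_b_centre 0.58 [334. 163.] [0.463 0.351]
small_b_centre 0.49 [283. 255.] [0.486 0.066]
small_b_centre 0.41 [370. 185.] [0.573 0.33 ]
medium_centre 0.61 [281. 171.] [0.358 0.265]
medium_centre 0.4 [313. 186.] [0.452 0.261]
large_centre 0.85 [314. 188.] [0.457 0.255]
dish_smal
[... 276 characters left out ...]
positions': array([-7.76625073e-01,  3.50704052e-01,  1.65182555e+00,  3.74018408e-05,
        1.13912969e+00, -8.45930406e-02]), 'joint_velocities': array([ 0.00025258,  0.00089798, -0.00016499, -0.00038203,  0.00069266,
        0.00164178]), 'joint_torque': array([-8.54753580e-04, -5.06037784e+01, -2.91640681e+01, -9.73859210e-05,
        8.53569472e-04,  8.52598930e-06]), 'tool_pos': array([ 0.42347344, -0.3509034 ,  0.23127761]), 'tcp_rot': array([-3.71464797e-05,  9.05017986e-01,  4.25373299e-01,  4.35183983e-06]), 'force': array([ 0.10915459, -0.17326907,  0.39106974]), 'wrist_torque': array([-0.01951672, -0.02545098,  0.06362609]), 'gripper_force': 0.0, 'opening': 0.08534780497134976}
```

View pics/top0.png

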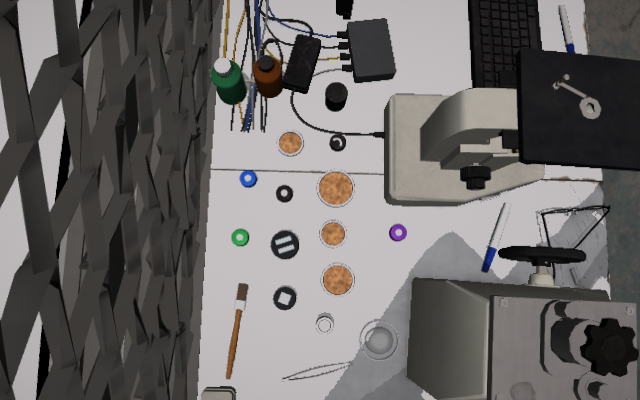

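View pics/side0.png

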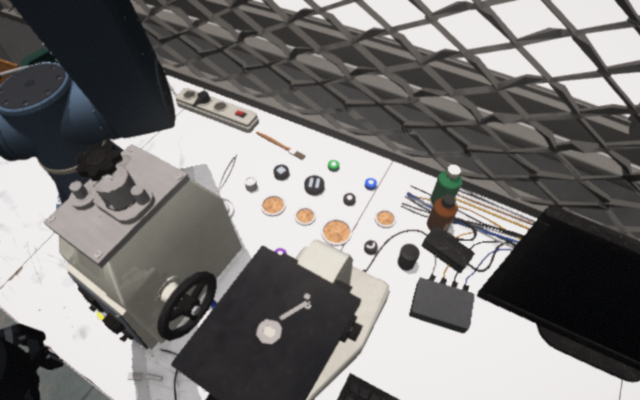

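The top picture shows all four specimens: crescent (338,142), spot (285,193), bars (286,244) and square (284,298). It also shows the four dishes, the die plug (324,321) and the lens can (336,96). The blue, green and purple look-alikes sit at (248,178), (240,238) and (397,232). Next I lift and swing in over the press.

play_rows(travel=[[0,0,-0.03],[0,0,-0.03],[0,0,-0.03],[0,0,-0.03],[0,0,-0.03],[0,0,-0.03],[0,0,-0.03],[0,0,-0.03],[0,0,-0.01],[0,0,0]], twist=[0,0,0,0,0,0,0,0,0,0])

```text
t: 1.83
tool_pos: [0.4238, -0.3512, 0.4838]
tcp_rot: [0.002, 0.905, 0.425, 0.001]
force: [0.0, -0.3, -0.2]
opening: 0.0852
gripper_force: 0.0
```

play_rows(travel=[[0.024,-0.018,0],[0.024,-0.018,0],[0.024,-0.018,0],[0.024,-0.018,0],[0.024,-0.018,0],[0.024,-0.018,0],[0.024,-0.018,0],[0.024,-0.018,0],[0.024,-0.018,0],[0.024,-0.018,0],[0.024,-0.018,0],[0.024,-0.018,0],[0.024,-0.018,0],[0.024,-0.018,0],[0.024,-0.018,0],[0.024,-0.018,0],[0.024,-0.018,0],[0.024,-0.018,0],[0,0,0],[0,0,0]], twist=[0,0,0,0,0,0,0,0,0,0,0,0,0,0,0,0,0,0,0,0])

```text
t: 3.5
tool_pos: [0.4493, 0.1894, 0.4793]
tcp_rot: [-0.0, 0.905, 0.426, -0.002]
force: [-0.0, -0.8, -0.4]
opening: 0.0853
gripper_force: 0.0
```

Now twist to align the tool axes with the world, lower a little and look.

play_rows(travel=[[0,0,0],[0,0,0],[0,0,0],[0,0,0],[0,0,0],[0,0,0],[0,0,0],[0,0,0.03],[0,0,0.03],[0,0,0.03],[0,0,0.03],[0,0,0],[0,0,0]], twist=[7.15,7.15,7.15,7.15,7.15,7.15,7.45,0,0,0,0,0,0], gripper=-0.6)

```text
t: 4.58
tool_pos: [0.4493, 0.1875, 0.3607]
tcp_rot: [0.0, 1.0, 0.002, -0.001]
force: [-0.3, -0.1, 1.5]
opening: 0.0681
gripper_force: 0.0
```

```bash
cat >> h.py <<'E'
T=dict(small_a_centre=.009,small_b_centre=.0085,medium_centre=.01,large_centre=.011,dish_small_a=0,dish_medium=0,dish_large=0,die_plug_centre=.015,lens_can_centre=.026)
def look(names=T,cam="wrist",th=.3):
    p=get_image(cam); s=sensors.sense()
    print("tcp",s["tool_pos"].round(4),s["tcp_rot"].round(3),"j",s["joint_positions"].round(2),"open",round(s["opening"],4))
    for n in names:
        for r in finder.spot_point(p,n):
            if r["p"]>th: print(n,round(r["p"],2),np.round(r["location"]),at_z(p,r["location"],T[n])[:2].round(4))
    return p
E
python3 - <<'E'
from h import *
p=look(); save(p,"w1.png"); print(ray(p,(320,200))[0])
E
```

```text
tcp [0.45   0.1879 0.3623] [-0.     1.     0.002  0.   ] j [ 0.3   0.13  1.62 -0.    1.4   1.87] open 0.0686
small_a_centre 0.72 [334.   6.] [0.6463 0.1682]
small_b_centre 0.86 [217.  64.] [0.5728 0.3324]
small_b_centre 0.59 [404. 131.] [0.4803 0.0592]
small_b_centre 0.58 [216. 138.] [0.4688 0.344 ]
medium_centre 0.86 [272. 206.] [0.3596 0.2639]
large_centre 0.7 [271. 148.] [0.455  0.2607]
dish_small_a 0.83 [326. 130.] [0.4812 0.1768]
dish_small_a 0.78 [265.   7.] [0.6462 0.2624]
dish_medium 0.8 [332. 184.] [0.395  0.1658]
dish_large 0.7 [329.  74.] [0.5607 0.1728]
die_plug_centre 0.57 [317. 232.] [0.3167 0.1903]
[0.52908024 0.18737911 0.50374099]
```

View pics/w1.png

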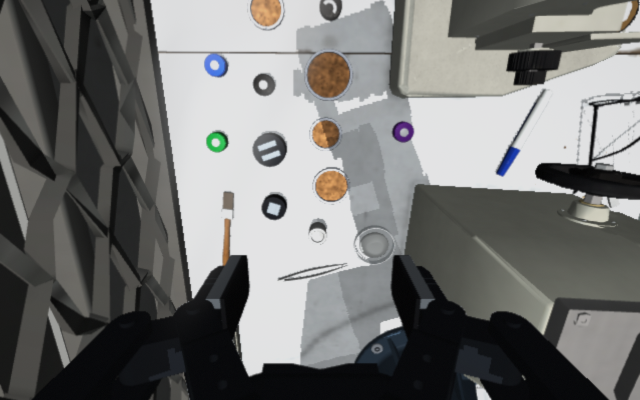

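The wrist view agrees with the top view: the medium specimen is at (274,207), the large at (269,149) and the spot specimen at (263,85). I'll hover over the medium.

play_rows(travel=[[-0.0094,-0.0076,0.024],[-0.0094,-0.0076,0.024],[-0.0094,-0.0076,0.024],[-0.0094,-0.0076,0.024],[-0.0094,-0.0076,0.024],[-0.0094,-0.0076,0.024],[-0.0094,-0.0076,0.024],[-0.0094,-0.0076,0.024],[-0.0094,-0.0076,0.024],[-0.0094,-0.0076,0.024],[0,0,0],[0,0,0]], twist=[0,0,0,0,0,0,0,0,0,0,0,0])

```text
t: 6.08
tool_pos: [0.355, 0.264, 0.1211]
tcp_rot: [0.0, 1.0, 0.003, -0.001]
force: [0.2, 0.7, -0.0]
opening: 0.0683
gripper_force: 0.0
```

```bash
python3 - <<'E'
from h import *
p=look(); save(p,"w2.png")
E
```

```text
tcp [0.3559 0.2642 0.1221] [-0.     1.     0.003  0.   ] j [ 0.53  0.32  2.02 -0.    0.8   2.1 ] open 0.0684
small_b_centre 0.87 [604.  34.] [0.4785 0.0605]
small_b_centre 0.79 [209.  53.] [0.4648 0.344 ]
medium_centre 0.8 [324. 196.] [0.3575 0.2596]
large_centre 0.74 [322.  73.] [0.4519 0.262 ]
dish_small_a 0.97 [433.  37.] [0.4778 0.1799]
dish_medium 0.86 [434. 152.] [0.3922 0.1687]
die_plug_centre 0.6 [405. 246.] [0.3147 0.1896]
lens_can_centre 0.73 [434.  34.] [0.475  0.1873]
```

View pics/w2.png

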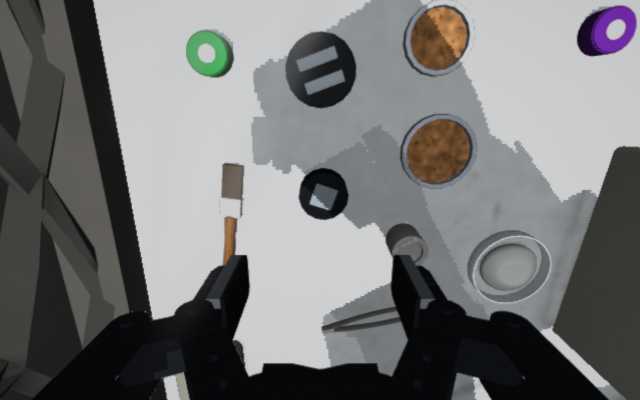

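The medium specimen is at (323,194), centred between the fingers, with the die plug at (405,243) clear of the right finger. I'll descend and grip.

play_rows(travel=[[0.0015,0.003,0],[0,0,0.024],[0,0,0.024],[0,0,0.024],[0,0,0.02],[0,0,0.014],[0,0,0.008],[0,0,0.0025],[0,0,0]], twist=[0,0,0,0,0,0,0,0,0])

```text
t: 7.33
tool_pos: [0.3568, 0.2609, 0.0047]
tcp_rot: [0.0, 1.0, 0.003, -0.0]
force: [0.7, 0.0, -0.2]
opening: 0.0685
gripper_force: 0.0
```

play_rows(travel=[[0,0,0],[0,0,0],[0,0,0],[0,0,0],[0,0,0],[0,0,0],[0,0,0],[0,0,0],[0,0,0],[0,0,0]], twist=[0,0,0,0,0,0,0,0,0,0], gripper=1)

```text
t: 8.17
tool_pos: [0.3573, 0.2613, 0.006]
tcp_rot: [-0.0, 1.0, 0.003, 0.001]
force: [-3.0, -1.3, 13.4]
opening: 0.037
gripper_force: 58.6
```

```bash
python3 - <<'E'
from h import *
p=look(["medium_centre","dish_medium"]); save(p,"w3.png")
E
```

```text
tcp [0.3573 0.2613 0.006 ] [-0.     1.     0.003  0.001] j [0.53 0.56 2.06 0.   0.52 2.09] open 0.0374
medium_centre 0.91 [320. 264.] [0.3597 0.2606]
dish_medium 0.86 [514. 192.] [0.3941 0.1666]
```

View pics/w3.png

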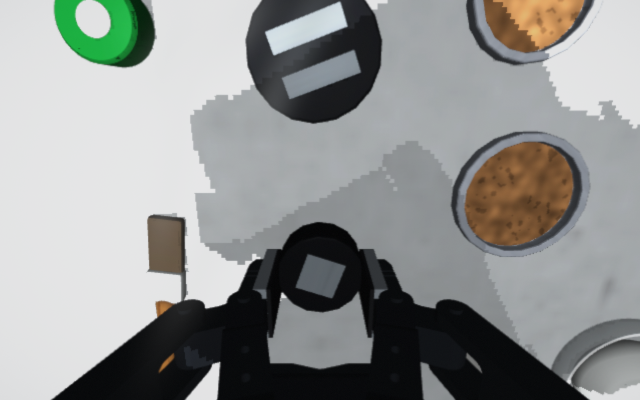

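The medium is gripped (disc centre at 320,266). The dish is at (520,193). I'll lift, carry it over, and check above the dish.

play_rows(travel=[[0,0,-0.01],[0,0,-0.02],[0,0,-0.02],[0.0055,0.0155,0],[0.006,0.0155,0],[0.006,0.0155,0],[0.006,0.0155,0],[0.0055,0.0155,0],[0.0055,0.0155,0],[0,0,0.01],[0,0,0.01],[0,0,0.01],[0,0,0],[0,0,0]], twist=[0,0,0,0,0,0,0,0,0,0,0,0,0,0])

```text
t: 9.48
tool_pos: [0.3912, 0.1684, 0.0244]
tcp_rot: [0.0, 1.0, 0.003, -0.001]
force: [-0.6, 0.2, -0.5]
opening: 0.0375
gripper_force: 60.7
```

```bash
python3 - <<'E'
from h import *
T["medium_centre"]=.03
p=look(); save(p,"w4.png")
E
```

```text
tcp [0.3916 0.1685 0.0248] [ 0.     1.     0.003 -0.   ] j [0.3  0.5  2.1  0.   0.54 1.86] open 0.0371
small_a_centre 0.73 [296.  85.] [0.4763 0.1789]
small_a_centre 0.44 [283. 368.] [0.3101 0.1902]
small_b_centre 0.58 [552.  80.] [0.4792 0.0604]
medium_centre 0.79 [320. 266.] [0.3939 0.1677]
large_centre 0.85 [124. 137.] [0.452  0.2619]
large_centre 0.5 [282. 369.] [0.3118 0.1901]
dish_small_a 0.7 [296.  85.] [0.4766 0.1795]
die_plug_centre 0.65 [283. 371.] [0.3139 0.1894]
```

View pics/w4.png

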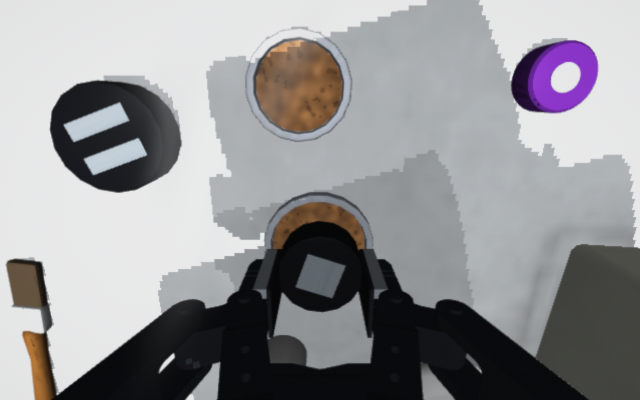

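```bash
python3 - <<'E'
from h import *
p=get_image("wrist")
print(at_z(p,(319,192.5),.009)-[.030,0,0], at_z(p,(319,224),.039-.0)-[.02,0,0],at_z(p,(319,311),.039)+[.02,0,0],at_z(p,(264,245),.009),at_z(p,(373,245),.009))
E
```

```text
[0.39483101 0.16794053 0.009     ] [0.39938723 0.16788434 0.039     ] [0.39499027 0.16768407 0.039     ] [0.39490493 0.19776606 0.009     ] [0.39517902 0.13837503 0.009     ]
```

Aligned with the dish to within 2 mm. I'll lower, release and lift.

play_rows(travel=[[0,0,0.006],[0,0,0.005],[0,0,0.003],[0,0,0],[0,0,0]], twist=[0,0,0,0,0])

```text
t: 10.45
tool_pos: [0.3916, 0.1681, 0.0104]
tcp_rot: [0.0, 1.0, 0.003, -0.0]
force: [-0.1, 0.1, -0.4]
opening: 0.037
gripper_force: 60.7
```

play_rows(travel=[[0,0,0],[0,0,0],[0,0,0],[0,0,0],[0,0,-0.01],[0,0,-0.02],[0,0,-0.03],[0,0,-0.03],[0,0,-0.02],[0,0,0],[0,0,0]], twist=[0,0,0,0,0,0,0,0,0,0,0], gripper=-0.4)

```text
t: 11.37
tool_pos: [0.3922, 0.1683, 0.1221]
tcp_rot: [-0.0, 1.0, 0.003, 0.001]
force: [-0.0, -0.1, 0.2]
opening: 0.0602
gripper_force: 0.0
```

```bash
python3 - <<'E'
from h import *
T["medium_centre"]=.014
p=look(); save(p,"w5.png")
E
```

```text
tcp [0.3917 0.1681 0.1211] [-0.     1.     0.003  0.   ] j [0.3  0.3  2.06 0.   0.78 1.86] open 0.0595
small_b_centre 0.87 [ 91. 107.] [0.4643 0.3433]
small_b_centre 0.7 [462.  88.] [0.4796 0.0606]
medium_centre 0.71 [319. 200.] [0.3924 0.1684]
large_centre 0.9 [197. 124.] [0.4519 0.2625]
dish_small_a 0.66 [306.  92.] [0.4765 0.179 ]
die_plug_centre 0.77 [295. 285.] [0.3128 0.1889]
lens_can_centre 0.58 [306.  90.] [0.4775 0.1773]
lens_can_centre 0.39 [200. 124.] [0.4532 0.2551]
```

View pics/w5.png

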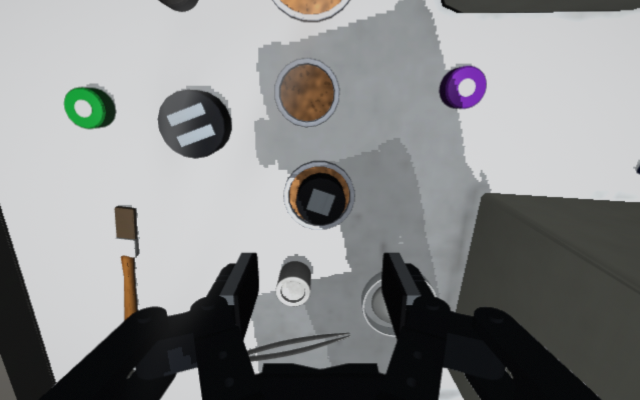

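The medium sits in its dish at (321,200). Next the large, at (0.452, 0.262).

play_rows(travel=[[0.0122,-0.0188,0],[0.0122,-0.0188,0],[0.0122,-0.0188,0],[0.0122,-0.0188,0],[0.0122,-0.019,0],[0,0,0.02],[0,0,0.024],[0,0,0.024],[0,0,0.02],[0,0,0.016],[0,0,0.009],[0,0,0.004],[0,0,0],[0,0,0]], twist=[0,0,0,0,0,0,0,0,0,0,0,0,0,0], gripper=-0.7)

```text
t: 13.03
tool_pos: [0.4527, 0.2628, 0.0044]
tcp_rot: [-0.0, 1.0, 0.003, 0.0]
force: [-0.2, -0.1, -0.2]
opening: 0.0726
gripper_force: 0.0
```

play_rows(travel=[[0,0,0],[0,0,0],[0,0,0],[0,0,0],[0,0,0],[0,0,0],[0,0,0],[0,0,0],[0,0,0]], twist=[0,0,0,0,0,0,0,0,0], gripper=1)

```text
t: 13.78
tool_pos: [0.4528, 0.2629, 0.0052]
tcp_rot: [-0.0, 1.0, 0.003, 0.001]
force: [-2.5, -1.1, 13.3]
opening: 0.0477
gripper_force: 59.9
```

```bash
python3 - <<'E'
from h import *
p=look(["large_centre","dish_large","small_b_centre"],th=.2); save(p,"w6.png")
E
```

```text
tcp [0.4529 0.2629 0.0053] [-0.     1.     0.003  0.001] j [ 0.44  0.65  1.86 -0.    0.63  2.  ] open 0.0476
large_centre 0.88 [322. 274.] [0.451  0.2608]
dish_large 0.66 [533.  33.] [0.5584 0.1743]
small_b_centre 0.66 [307.  63.] [0.5456 0.2677]
small_b_centre 0.58 [148. 247.] [0.4637 0.3443]
```

View pics/w6.png

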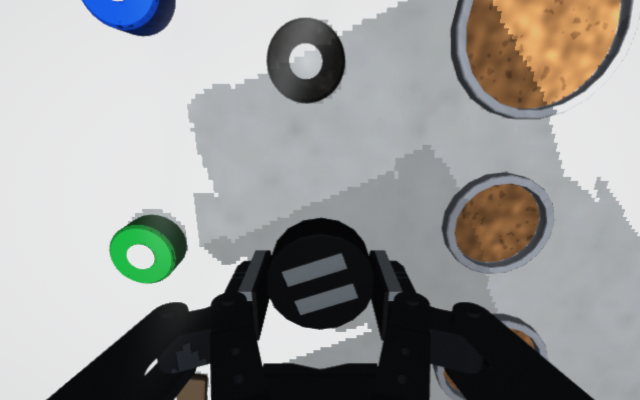

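The large is gripped (320,274). I'll lift it and carry it over its dish.

play_rows(travel=[[0,0,-0.01],[0,0,-0.02],[0,0,-0.02],[0.0165,0.0145,0],[0.0165,0.0145,0],[0.0165,0.0145,0],[0.0165,0.0145,0],[0.0165,0.0145,0],[0.0165,0.0145,0],[0,0,0.01],[0,0,0.01],[0,0,0.01],[0,0,0],[0,0,0]], twist=[0,0,0,0,0,0,0,0,0,0,0,0,0,0])

```text
t: 15.15
tool_pos: [0.5506, 0.1767, 0.0231]
tcp_rot: [0.0, 1.0, 0.003, -0.001]
force: [-0.9, -0.7, -1.9]
opening: 0.0475
gripper_force: 62.4
```

```bash
python3 - <<'E'
from h import *
T["large_centre"]=.03
p=look(); save(p,"w7.png")
E
```

```text
tcp [0.5511 0.1767 0.0236] [ 0.     1.     0.003 -0.   ] j [0.23 0.68 1.71 0.   0.75 1.79] open 0.0474
small_a_centre 0.74 [328.  64.] [0.6448 0.1726]
small_b_centre 0.85 [151. 262.] [0.5438 0.2682]
small_b_centre 0.78 [ 17. 217.] [0.5698 0.3337]
small_b_centre 0.62 [ 48. 375.] [0.4648 0.3443]
medium_centre 0.52 [327.  65.] [0.644  0.1733]
large_centre 0.96 [321. 276.] [0.5484 0.1753]
dish_small_a 0.79 [145.  70.] [0.6423 0.26  ]
dish_small_a 0.66 [315. 350.] [0.4767 0.1782]
dish_small_a 0.6 [321. 274.] [0.5318 0.1747]
dish_large 0.68 [322. 230.] [0.5597 0.1745]
dish_large 0.56 [145.  67.] [0.6435 0.2599]
```

View pics/w7.png

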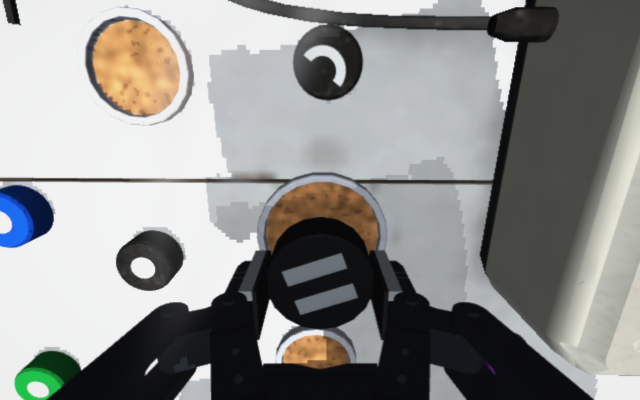

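```bash
python3 - <<'E'
from h import *
p=get_image("wrist")
print(at_z(p,(321,172.5),.009)-[.035,0,0],at_z(p,(321,329),.0405)+[.025,0,0],at_z(p,(257,235),.009),at_z(p,(386,235),.009),at_z(p,(321,328),.0405))
E
```

```text
[0.5605627 0.1749768 0.009    ] [0.55171495 0.17469182 0.0405    ] [0.5612026  0.20904779 0.009     ] [0.56152388 0.13991284 0.009     ] [0.52728571 0.17469545 0.0405    ]
```

play_rows(travel=[[0.0045,0,0],[0.0045,0,0.004],[0,0,0],[0,0,0]], twist=[0,0,0,0])

```text
t: 16.03
tool_pos: [0.5609, 0.1761, 0.0194]
tcp_rot: [0.0, 1.0, 0.002, -0.0]
force: [-0.8, 0.0, -1.0]
opening: 0.0476
gripper_force: 62.4
```

```bash
python3 - <<'E'
from h import *
T["large_centre"]=.026
p=look(["large_centre","dish_large"]); save(p,"w8.png",(200,140,440,360),3)
E
```

```text
tcp [0.5607 0.1761 0.0195] [ 0.     1.     0.002 -0.   ] j [0.23 0.7  1.68 0.   0.76 1.79] open 0.0476
```

View pics/w8.png

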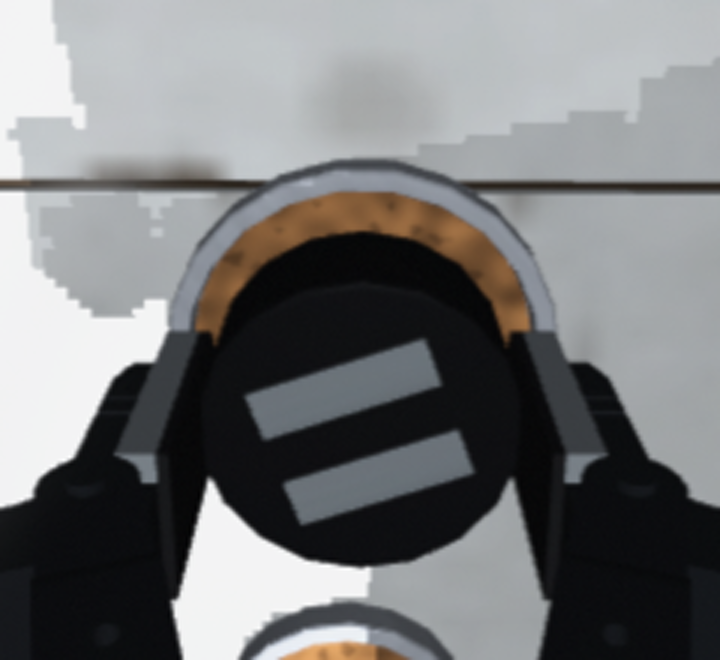

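The disc (crop centre 360,425) sits inside the dish arc. The far gap is about right, and I'll check it numerically.

```bash
python3 - <<'E'
from h import *
p=get_image("wrist")
print(at_z(p,(320.5,193.3),.009)-[.035,0,0],at_z(p,(320.5,203.5),.009)-[.031,0,0],"disc bottom edge",at_z(p,(320.5,217.3),.0145)-[.025,0,0],"top",at_z(p,(320.5,234.5),.0365)-[.025,0,0],at_z(p,(320.5,328.5),.0365)+[.025,0,0])
E
```

```text
[0.55973167 0.17517784 0.009     ] [0.55836168 0.17514624 0.009     ] disc bottom edge [0.55899803 0.175134   0.0145    ] top [0.55945282 0.17521396 0.0365    ] [0.56103041 0.17492932 0.0365    ]
```

Within 1–2 mm. I'll place it.

play_rows(travel=[[0,0,0.005],[0,0,0.0045],[0,0,0],[0,0,0]], twist=[0,0,0,0])

```text
t: 16.57
tool_pos: [0.5605, 0.1762, 0.0099]
tcp_rot: [0.0, 1.0, 0.003, -0.0]
force: [-0.3, -0.3, -2.4]
opening: 0.0474
gripper_force: 62.4
```

play_rows(travel=[[0,0,0],[0,0,0],[0,0,0],[0,0,0],[0,0,-0.01],[0,0,-0.02],[0,0,-0.03],[0,0,-0.03],[0,0,-0.02],[0,0,0],[0,0,0]], twist=[0,0,0,0,0,0,0,0,0,0,0], gripper=-0.6)

```text
t: 17.48
tool_pos: [0.5612, 0.1763, 0.1219]
tcp_rot: [-0.0, 1.0, 0.003, 0.001]
force: [-1.0, 0.6, -0.5]
opening: 0.0685
gripper_force: 0.0
```

```bash
python3 - <<'E'
from h import *
T["large_centre"]=.015
p=look(); save(p,"w9.png")
E
```

```text
tcp [0.5606 0.1762 0.1205] [-0.     1.     0.003  0.   ] j [0.23 0.55 1.65 0.   0.95 1.79] open 0.0681
small_a_centre 0.61 [326.  93.] [0.6445 0.1714]
small_b_centre 0.78 [138. 297.] [0.4642 0.3429]
small_b_centre 0.66 [214. 216.] [0.5451 0.2659]
small_b_centre 0.66 [131. 187.] [0.5701 0.3317]
small_b_centre 0.61 [445. 286.] [0.4777 0.0601]
medium_centre 0.74 [328. 363.] [0.3897 0.1662]
large_centre 0.55 [319. 204.] [0.5583 0.1758]
dish_small_a 0.74 [211.  94.] [0.6431 0.261 ]
dish_small_a 0.65 [314. 281.] [0.4767 0.1808]
dish_medium 0.69 [328. 353.] [0.3933 0.1663]
dish_large 0.68 [210.  95.] [0.6428 0.2622]
die_plug_centre 0.69 [326.  95.] [0.6432 0.1717]
```

View pics/w9.png

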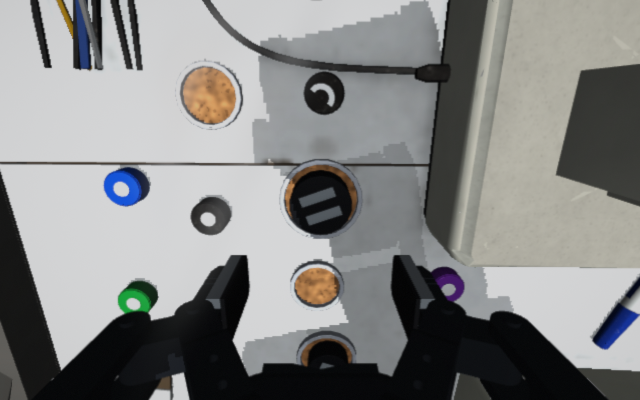

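The large lies in its dish (320,200). Next small_b, the spot specimen at (0.545, 0.267), which goes to the near small dish.

play_rows(travel=[[-0.0031,-0.0182,0],[-0.0031,-0.0182,0],[-0.0031,-0.0182,0],[-0.0031,-0.0182,0],[-0.0031,-0.018,0],[0,0,0.02],[0,0,0.024],[0,0,0.024],[0,0,0.02],[0,0,0.014],[0,0,0.008],[0,0,0.0035],[0,0,0],[0,0,0]], twist=[0,0,0,0,0,0,0,0,0,0,0,0,0,0], gripper=-0.3)

```text
t: 19.15
tool_pos: [0.5453, 0.2671, 0.0076]
tcp_rot: [-0.0, 1.0, 0.003, 0.001]
force: [-0.6, 0.4, 0.4]
opening: 0.0554
gripper_force: 0.0
```

play_rows(travel=[[0,0,0],[0,0,0],[0,0,0],[0,0,0],[0,0,0],[0,0,0],[0,0,0],[0,0,0],[0,0,0]], twist=[0,0,0,0,0,0,0,0,0], gripper=1)

```text
t: 19.9
tool_pos: [0.5453, 0.2671, 0.0081]
tcp_rot: [-0.0, 1.0, 0.003, 0.001]
force: [-1.7, -0.7, 7.5]
opening: 0.0269
gripper_force: 58.5
```

```bash
python3 - <<'E'
from h import *
p=look(["small_b_centre","dish_small_a"],th=.3)
E
```

```text
tcp [0.5453 0.2671 0.0081] [-0.     1.     0.003  0.001] j [ 0.38  0.75  1.63 -0.    0.76  1.94] open 0.0268
small_b_centre 0.61 [176. 215.] [0.5718 0.3347]
small_b_centre 0.58 [321. 264.] [0.5461 0.2658]
dish_small_a 0.67 [334.  56.] [0.6419 0.2608]
dish_small_a 0.56 [469. 361.] [0.4777 0.1781]
```

play_rows(travel=[[0,0,-0.01],[0,0,-0.02],[0,0,-0.02],[-0.0115,0.0145,0],[-0.0115,0.0145,0],[-0.0115,0.0145,0],[-0.0115,0.0145,0],[-0.0115,0.0145,0],[-0.0115,0.0145,0],[0,0,0.012],[0,0,0.012],[0,0,0.011],[0,0,0],[0,0,0]], twist=[0,0,0,0,0,0,0,0,0,0,0,0,0,0])

```text
t: 21.22
tool_pos: [0.4762, 0.1797, 0.0218]
tcp_rot: [0.0, 1.0, 0.003, -0.0]
force: [0.5, 0.2, 0.0]
opening: 0.0272
gripper_force: 59.1
```

```bash
python3 - <<'E'
from h import *
T["small_b_centre"]=.0235
p=look(["small_b_centre","dish_small_a"]); save(p,"w10.png",(220,160,420,340),4)
E
```

```text
tcp [0.4764 0.1798 0.0221] [-0.     1.     0.003  0.   ] j [0.27 0.6  1.89 0.   0.65 1.83] open 0.0267
small_b_centre 0.93 [ 16. 272.] [0.4727 0.329 ]
small_b_centre 0.89 [322. 268.] [0.475  0.1775]
small_b_centre 0.74 [541. 251.] [0.485 0.071]
```

View pics/w10.png

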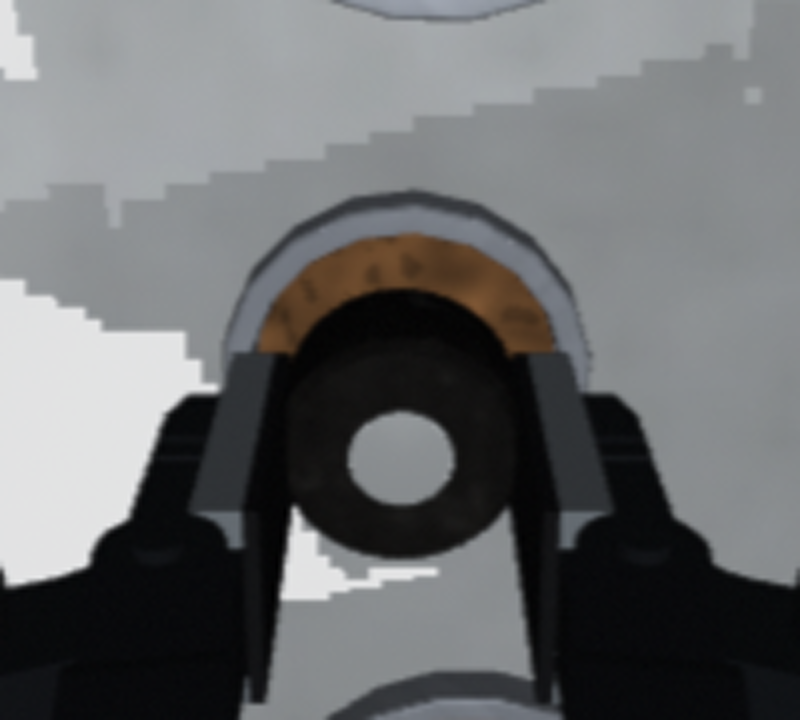

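```bash
python3 - <<'E'
from h import *
p=get_image("wrist"); f=lambda r,c=405:(220+c/4,160+r/4)
print(at_z(p,f(205),.009)-[.025,0,0],at_z(p,f(235),.009)-[.021,0,0],"disc",at_z(p,f(288),.014)-[.015,0,0],at_z(p,f(558),.031)+[.015,0,0])
E
```

```text
[0.47525038 0.17834608 0.009     ] [0.47509677 0.17831776 0.009     ] disc [0.475751   0.17830858 0.014     ] [0.47732321 0.17820771 0.031     ]
```

Centred within about 1 mm. I'll place it, then go to a hover over small_a (0.644, 0.172).

play_rows(travel=[[0,0,0.005],[0,0,0.0045],[0,0,0],[0,0,0]], twist=[0,0,0,0])

```text
t: 21.75
tool_pos: [0.4764, 0.1797, 0.0121]
tcp_rot: [-0.0, 1.0, 0.003, 0.0]
force: [0.4, 0.0, 0.6]
opening: 0.0267
gripper_force: 59.3
```

play_rows(travel=[[0,0,0],[0,0,0],[0,0,0],[0,0,0],[0,0,-0.01],[0,0,-0.02],[0,0,-0.03],[0,0,-0.03],[0,0,-0.02],[0,0,0],[0,0,0]], twist=[0,0,0,0,0,0,0,0,0,0,0], gripper=-0.3)

```text
t: 22.67
tool_pos: [0.4766, 0.1797, 0.1236]
tcp_rot: [-0.0, 1.0, 0.003, 0.001]
force: [0.0, 1.0, -0.8]
opening: 0.0557
gripper_force: 0.0
```

play_rows(travel=[[0.024,0.001,0],[0.024,0.001,0],[0.024,0.001,0],[0.024,0.001,0],[0.024,0.001,0],[0.024,0.001,0],[0.024,0.001,0],[0,0,0],[0,0,0]], twist=[0,0,0,0,0,0,0,0,0])

```text
t: 23.42
tool_pos: [0.644, 0.1731, 0.1205]
tcp_rot: [0.0, 1.0, 0.002, -0.001]
force: [-0.7, -1.6, -0.2]
opening: 0.0559
gripper_force: 0.0
```

```bash
python3 - <<'E'
from h import *
p=look(["small_a_centre","small_b_centre","dish_small_a","lens_can_centre"]); save(p,"w11.png")
E
```

```text
tcp [0.6433 0.1732 0.1208] [ 0.     1.     0.002 -0.001] j [0.19 0.68 1.41 0.   1.05 1.76] open 0.0553
small_a_centre 0.85 [319. 197.] [0.6453 0.1724]
small_b_centre 0.91 [143. 275.] [0.5709 0.3312]
small_b_centre 0.85 [314. 363.] [0.4709 0.177 ]
small_b_centre 0.56 [146. 368.] [0.4646 0.3453]
small_b_centre 0.55 [432. 358.] [0.4777 0.0599]
dish_small_a 0.68 [218. 195.] [0.6432 0.2595]
lens_can_centre 0.88 [313.  95.] [0.7252 0.1771]
```

View pics/w11.png

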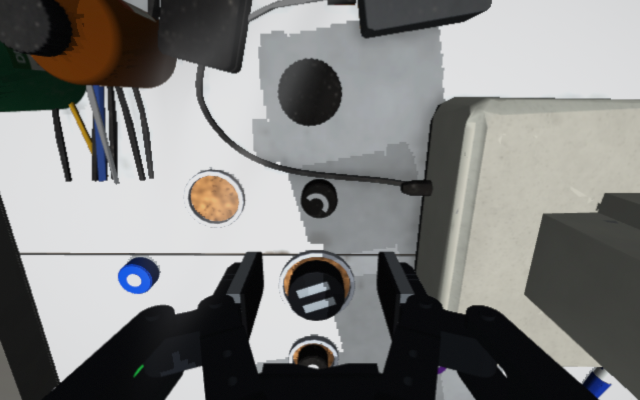

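The lens can is at (310,92), the crescent specimen at (319,197) and the far dish at (215,196). A cable passes just ahead of the specimen, around row 178, so I'll use a narrower opening.

play_rows(travel=[[0,0,0.012],[0,0,0.02],[0,0,0.022],[0,0,0.02],[0,0,0.016],[0,0,0.013],[0,0,0.008],[0,0,0.003],[0,0,0],[0,0,0]], twist=[0,0,0,0,0,0,0,0,0,0], gripper=-0.08)

```text
t: 24.5
tool_pos: [0.6447, 0.1735, 0.009]
tcp_rot: [-0.0, 1.0, 0.003, 0.001]
force: [-0.3, -0.7, 0.2]
opening: 0.0459
gripper_force: 0.0
```

play_rows(travel=[[0,0,0],[0,0,0],[0,0,0],[0,0,0],[0,0,0],[0,0,0],[0,0,0],[0,0,0]], twist=[0,0,0,0,0,0,0,0], gripper=1)

```text
t: 25.17
tool_pos: [0.6449, 0.1736, 0.0097]
tcp_rot: [-0.0, 1.0, 0.003, 0.001]
force: [-1.4, 0.4, 5.1]
opening: 0.0271
gripper_force: 58.8
```

```bash
python3 - <<'E'
from h import *
p=look(["small_a_centre","dish_small_a","lens_can_centre"])
E
```

```text
tcp [0.6449 0.1736 0.0097] [-0.     1.     0.003  0.001] j [0.19 0.83 1.45 0.   0.87 1.76] open 0.0268
small_a_centre 0.58 [322. 262.] [0.6463 0.1714]
dish_small_a 0.75 [153. 260.] [0.6422 0.2612]
lens_can_centre 0.61 [303.  93.] [0.7262 0.1795]
```

play_rows(travel=[[0,0,-0.01],[0,0,-0.02],[0,0,-0.02],[-0.0005,-0.015,0],[-0.0005,-0.015,0],[-0.0005,-0.015,0],[-0.0005,-0.015,0],[-0.0005,-0.015,0],[-0.0005,-0.0145,0],[0,0,0.012],[0,0,0.012],[0,0,0.011],[0,0,0],[0,0,0]], twist=[0,0,0,0,0,0,0,0,0,0,0,0,0,0])

```text
t: 26.53
tool_pos: [0.6403, 0.262, 0.0219]
tcp_rot: [0.0, 1.0, 0.002, -0.001]
force: [-0.3, -0.1, 0.2]
opening: 0.0272
gripper_force: 59.1
```

```bash
python3 - <<'E'
from h import *
T["small_a_centre"]=.0235
p=look(["small_a_centre","dish_small_a"]); save(p,"w12.png",(220,160,420,340),4)
E
```

```text
tcp [0.6408 0.2622 0.0228] [ 0.     1.     0.002 -0.   ] j [ 0.32  0.84  1.37 -0.    0.93  1.89] open 0.0268
small_a_centre 0.86 [321. 262.] [0.6426 0.2604]
dish_small_a 0.72 [319. 240.] [0.6439 0.2618]
```

View pics/w12.png

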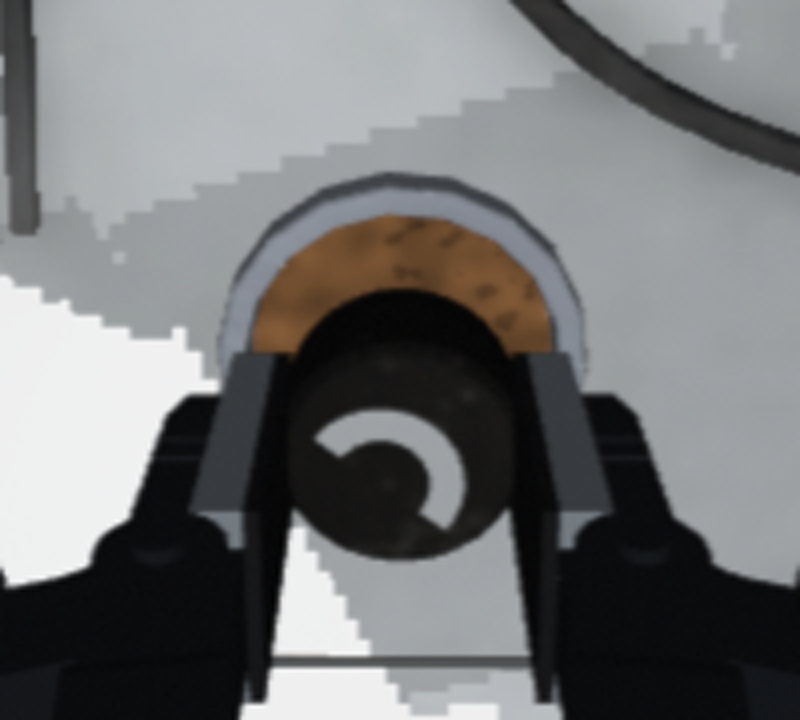

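The columns agree (402 against 401), but the far gap is about 2.5 mm too wide. I'll nudge +x, then place and look.

play_rows(travel=[[0.0025,0,0],[0,0,0.005],[0,0,0.004],[0,0,0],[0,0,0]], twist=[0,0,0,0,0])

```text
t: 27.1
tool_pos: [0.6431, 0.2629, 0.0139]
tcp_rot: [0.0, 1.0, 0.003, -0.0]
force: [0.1, 1.0, 0.4]
opening: 0.0268
gripper_force: 59.2
```

play_rows(travel=[[0,0,0],[0,0,0],[0,0,0],[0,0,0],[0,0,-0.01],[0,0,-0.02],[0,0,-0.03],[0,0,-0.03],[0,0,-0.03],[0,0,-0.03],[0,0,-0.03],[-0.02,0.01,-0.02],[-0.03,0.01,0],[-0.03,0.01,0],[-0.03,0.01,0],[-0.02,0.01,0],[0,0,0],[0,0,0]], twist=[0,0,0,0,0,0,0,0,0,0,0,0,0,0,0,0,0,0], gripper=-0.3)

```text
t: 28.6
tool_pos: [0.5134, 0.2122, 0.2156]
tcp_rot: [-0.0, 1.0, 0.002, 0.001]
force: [0.8, 1.2, 0.9]
opening: 0.0557
gripper_force: 0.0
```

```bash
python3 - <<'E'
from h import *
for n,z in dict(small_a_centre=.013,small_b_centre=.0125,medium_centre=.014,large_centre=.015).items(): T[n]=z
p=look(); save(p,"w13.png",(200,0,400,300),2)
E
```

```text
tcp [0.5141 0.2125 0.2153] [-0.     1.     0.002  0.001] j [0.31 0.38 1.65 0.   1.11 1.87] open 0.0554
small_a_centre 0.71 [272.  44.] [0.6431 0.2588]
small_b_centre 0.73 [349. 208.] [0.4732 0.1774]
small_b_centre 0.69 [205. 211.] [0.4692 0.3426]
small_b_centre 0.58 [206. 119.] [0.5718 0.3309]
medium_centre 0.74 [356. 273.] [0.3911 0.1672]
large_centre 0.55 [355. 134.] [0.5567 0.1744]
dish_small_a 0.85 [351. 199.] [0.4811 0.1742]
dish_small_a 0.82 [271.  47.] [0.6422 0.2616]
dish_medium 0.78 [352. 266.] [0.393  0.1701]
dish_large 0.57 [350. 205.] [0.4728 0.1758]
die_plug_centre 0.59 [338. 327.] [0.3129 0.1874]
die_plug_centre 0.51 [354. 273.] [0.392  0.1686]
lens_can_centre 0.45 [357. 134.] [0.5584 0.1733]
```

View pics/w13.png

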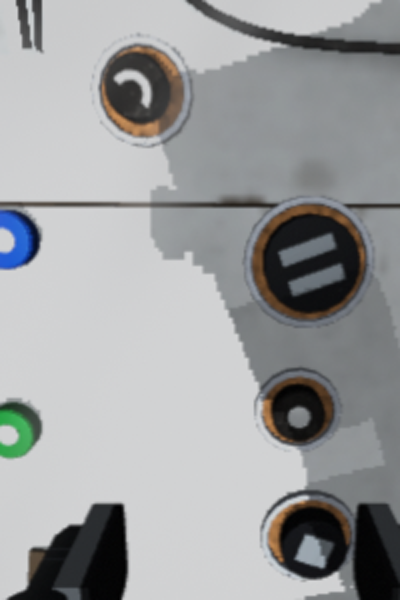

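All four are in their dishes. I'll check flatness with depth.

```bash
python3 - <<'E'
from h import *
p=get_image("wrist"); R=cv2.Rodrigues(np.array(p["rvec"],float))[0]; t=np.array(p["tvec"],float).ravel()
for n,(u,v),r in [("a",(263,43),8),("b",(349,206),8),("m",(356,270),11),("l",(354,133),15)]:
    P=[]
    for y in range(v-r,v+r+1):
        for x in range(u-r,u+r+1):
            d=p["depth"][y,x]
            if d>0 and (x-u)**2+(y-v)**2<=r*r:
                c,q,_,_=ray(p,(x,y)); P.append(c+q*d)
    P=np.array(P); P=P[abs(P[:,2]-np.median(P[:,2]))<.006]
    g=np.linalg.lstsq(np.c_[P[:,:2]-P[:,:2].mean(0),np.ones(len(P))],P[:,2],rcond=None)[0]
    print(n,P.mean(0).round(4),"slope",g[:2].round(3),len(P))
E
```

```text
a [0.6421 0.2655 0.0228] slope [ 0.023 -0.009] 195
b [0.4797 0.1788 0.0216] slope [ 0.014 -0.018] 196
m [0.4015 0.1682 0.0243] slope [-0.03  -0.008] 377
l [0.5595 0.1768 0.0267] slope [ 0.004 -0.005] 705
```

```bash
python3 -c "
from station import order; print(order.job_done())"
```

```text
the job is handed in; nothing more can be done
None
```

I handed the job in at about 29 s of the 96 s: all four specimens lie flat and face up in dishes of their size, the arm touched neither the die plug nor the lens can in any picture I took, and no verdict was returned.

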